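# Slide the tall bag crate home into the check-in bay

## Task

Slide the tall bag crate across the bench into the check-in bay, pushing low at the blue lip of its base so that it never tips or lifts, until its base is fully home against the bay's end stop and square with it. Then press the green button on the bay right down and let it go. Pinch and lift nothing: leave the crate's black carrying handle alone, do not press the button before the crate is home, and do not disturb the other things on the bench.

Things in the scene. Friction and masses are not known exactly. Their poses are not given: they have to be found in the camera images.
- crate: Tall, top-heavy loose crate, 1.5 to 2.2 kg: pale column 124 (x) x 100 (y) mm, lilac lid 130 x 104 mm with its top at z = 234, on a blue base plate x -65..65, y -55..105, 22 mm thick. Origin: underside, below the column's centre; z up. The lip is the base's 55 mm overhang at +y. It travels along its -y, that end first. Slides at 6 to 20 N; pushed on the column at mid-height or above it tips over.
- crate_lip (a point): Middle of the outer end face of the crate's lip, at half its thickness, 11 mm above the bench: the place to push. The face is 130 mm wide (along the crate's x), 22 mm high, and looks along the crate's +y.
- crate_handle: Black carrying handle fixed on top of the crate's lid: a 12 mm round bar along the crate's x, 90 mm long, its top 36 mm above the lid (270 mm above the bench). Origin at its foot, middle of the lid's top. Not to be touched.
- bay: Bay fixed on the bench. Origin on the bench exactly where the crate's origin stands when home, axes parallel to the crate's. Aluminium end stop: face at y = -55 mm. Guide rails: inner faces at x = -73 and 73 mm, y -62..68, then yellow flared ends, about 198 mm apart at y = 107. All 24 mm high. The mouth looks to +y. Pale console behind the stop: 170 mm wide, y -167..-77, 60 mm high.
- check_in_top (a point): Centre of the top of the green round push button (32 mm across) in a black housing on top of the bay's console, facing up; at x = 0, y = -122 mm in the bay's frame.
- check_in (a joint): Travel of the green button in m: 0 released, 0.006 fully down (about 5 N); it springs back. Pressed counts beyond 0.004.
- tub: Loose bystander: lilac open tub 110 x 150 x 55 mm, origin under its centre.
- spray_bottle: Loose bystander: bottle with blue cap, 56 mm across, 130 mm tall, origin under its centre.
- wipes: Loose bystander: white canister 80 mm across, 150 mm tall, origin under its centre.
- vial: Loose bystander: small jar with red cap, 32 mm across, 55 mm tall, origin under its centre.
- stripper: Loose bystander: steel tube-stripping pliers lying flat, 160 mm long, 40 mm wide, 14 mm high, origin near the pivot.

How it is judged:
By the outcome, as a careful person would: the job done as asked, in the order asked, and still so for the second after the job is handed in, with the robot touching nothing.
It also fails if it takes over 64 s, if anything falls off the work surface, if the arm or the gripper's body presses on something with over 40 N, if the wrist force passes 120 N, or if a joint passes its speed limit or range.

## Robot

A 6-joint arm with a two-finger parallel gripper is mounted at the origin on the work surface. World frame = base frame: x ahead of the robot, y to its left, z up, the work surface at z = 0. Lengths are in mm, angles in rad, forces in N, time in s.
With the tool pointing down it reaches from about 275 to 750 mm from the base axis. Payload 10.2 kg.
Tool frame: the origin (TCP) lies at the very end of the fingers, on their centre line; the grasp point (between the pads) lies 19 mm behind it (ctrl.hold_point_z is the distance from the TCP to the grasp point, in mm); z points along the fingers, y is the direction in which the jaws open and shut (so a half turn about z gives the same grasp; the last joint's range is limited). The gripper opens to 85 mm and grips with 20 to 120 N. Pads are 22 mm wide; open, the fingers measure 114 mm over their backs; the gripper's body (76 mm by 85 mm) begins 54 mm behind the grasp point. The pads swing forward as they close: fully open they stand 13 mm farther back than shut.
Start: joints at [-1.502, 0.313, 1.498, -0, 1.331, -0.223], TCP at [151.017, -502.817, 231.294] pointing down, gripper open.
Joint ranges: [-2.94, 2.94], [-0.97, 2.17], [0.19, 2.56], [-1.23, 4.37], [0.02, 3.11], [-2.88, 2.88]. Speed limits (rad/s): [2.39, 2.39, 3.01, 3.14, 3.14, 3.14].

## Interface

Orientations are given as a unit quaternion [w, x, y, z].
In Python, from rig import readout, cams, workorder, spotter, ctrl gives the robot as it stands.
- The arm moves only by the tool step_arm, never from a script. Its argument "plan" is text: rows parted by semicolons, each of 5 numbers parted by spaces: the shift along the tool's x, y, z in cm, then the turn about the tool's z in degrees, then the opening in per cent of the stroke, from 0 (shut) to 100 (fully open). In form: x y z twist gripper; .... A call has 1 to 10 rows; each row is the pose to reach, as a shift and turn from the pose commanded when the call began, along the tool's axes at that moment; what a row does not reach only later rows make up. A row lasts 1/10 s, in which the tool goes at most 50 mm and 8.59 degrees, less where a joint would pass 70% of its speed; a pose out of reach is approached as far as the arm can. A call with a gripper value outside its range is refused whole. The fingers move at their own pace and stop on an object; "grip_force" is the grip in N (left out, the last holds). Time passes only in rows, so rows that repeat a pose let the fingers close. It gives the time, the measured TCP pose, the force and the opening at its end, in the units of the state.
- readout.sense(): the state, without advancing time (a new reading comes with each control period).
- cams.capture(name): name is "scene" or "side" or "wrist"; returns (picture, depth): 384x512x3 uint8, red, green, blue; 384x512 float32, mm along the optical axis (not along the pixel's ray), 0 where there is no reading.
- cams.camera_info(name): a dict with "vfov" (degrees; the focal length in pixels is half the picture's height over the tangent of half this angle, whatever the lens; pixels are square), "cx", "cy" (the principal point, pixels), "rvec" (rotation vector, rad) and "tvec" (3), from world to camera coordinates, as OpenCV has them. Camera axes: x right, y down, z forward; pixel columns grow to the right and rows downward; lengths in mm; the calibration is good to about 2 mm. A picture is of the moment at which its call begins: read the wrist's pose just before it. camera_info takes no time and is no camera call; for the wrist camera it gives the pose at the moment of the call.
- workorder.finish_job(): hands the job in, once; it reports no verdict.
Trained networks look in the newest picture that a camera, given by its name, has taken for a name from the list of things; names that differ only in an ending like _2 or _b are one class to them, and where a whole thing is asked for, a point or a joint stands for the part that bears it (a point fixed in the world has none). Each returns a list of dicts, best first, with "conf" (0 to 1); they miss things now and then, are a little off and sometimes report something else, mostly with a low value. They report only what shows in the picture. A call takes as long as a camera call.
- spotter.regions_of(camera, target): "pixels" (384x512 bool, what is visible of it) and "extent" ([centre column, centre row, width, height] in pixels, round what is visible of it).
The state is a dict: "time_s": time; "joints": joint angles; "dq": joint speeds; "tau": joint torques, N m; "eef_pos": TCP position; "ee_rot": TCP orientation; "force": force on the tool from outside, world axes, zero at the start; "wrist_torque": the same for the moment, N m; "grip_width": opening from 0.0 (shut) to 1.0 (fully open).
Only numpy, scipy, OpenCV 4.12 (cv2) and the standard library are available. Lean on these libraries where they do the work, as an engineer would, in place of code of your own. Each camera call takes 0.05 s, during which the arm holds its last target. There are 200 camera calls.

## Working session

There is one attempt and no reset: what is moved stays moved. The work goes in short steps, Python scripts to look and compute and a tool call to move; the robot and the scene stay as the last step left them, time stands still between calls to the robot, and variables do not carry over. Pictures are saved under pics/ and viewed, about 8 in all and at most 12, crops included, and the job is handed in when it is done.

Besides the shell and the picture viewer there is one more tool, called after "Request:" as name(argument=value, ...) on one line, values as JSON. step_arm: Moves the arm, as the interface text tells. Its arguments: {"type":"object","properties":{"plan":{"type":"string"},"grip_force":{"type":"number"}},"required":["plan"]}

```bash
ls; mkdir -p pics; cat > h.py <<'E'
import numpy as np, cv2
from rig import readout, cams, workorder, spotter, ctrl
def P(name):
    i=cams.camera_info(name); R=cv2.Rodrigues(np.array(i['rvec'],float))[0]; t=np.array(i['tvec'],float).ravel()
    f=192/np.tan(np.radians(i['vfov'])/2); return R,t,f,i['cx'],i['cy']
def cloud(name,depth,p=None):
    R,t,f,cx,cy=p or P(name); v,u=np.mgrid[:384,:512]
    c=np.stack([(u-cx)/f*depth,(v-cy)/f*depth,depth],-1)
    return (c-t)@R
E
python3 - <<'E'
from h import *
im={}
for n in('scene','side'):
    a,d=cams.capture(n); im[n]=a; C=cloud(n,d); np.save(n+'.npy',C)
    cv2.imwrite(f'pics/{n}0.png',a[...,::-1])
    R,t,*_=P(n); print(n,'cam at',(-R.T@t).round())
    for k in ['crate','bay','crate_lip','crate_handle','check_in_top','check_in','tub','spray_bottle','wipes','vial','stripper']:
        for r in spotter.regions_of(n,k)[:2]:
            m=r['pixels']&(d>0)
            if m.sum(): q=C[m]; print(k,round(r['conf'],2),np.round(r['extent']),np.median(q,0).round(),np.percentile(q,2,0).round(),np.percentile(q,98,0).round())
print(readout.sense())
cv2.imwrite('pics/a.png',cv2.resize(np.vstack([im['scene'],im['side']])[...,::-1],(800,1200))[:600])
cv2.imwrite('pics/b.png',cv2.resize(im['side'][...,::-1],(800,600)))
E
```

```text
pics
scene cam at [1236. -311.  651.]
crate 0.76 [234. 202.  79. 109.] [587.  26. 146.] [493. -13.   4.] [612. 146. 262.]
bay 0.97 [143. 277. 139. 102.] [ 601. -284.   57.] [ 474. -342.    4.] [660. -92.  81.]
crate_lip 0.73 [234. 201.  74. 110.] [588.  26. 149.] [496. -12.   9.] [612. 137. 262.]
crate_handle 0.65 [353. 186.  32.  49.] [632. 416.  95.] [588. 401.   8.] [651. 464. 151.]
crate_handle 0.51 [230. 157.  32.  23.] [542.  47. 263.] [44. 33.  1.] [588. 302. 271.]
check_in_top 0.56 [100. 270.  22.  11.] [ 579. -299.   81.] [ 558. -312.   73.] [ 588. -286.   84.]
check_in 0.47 [ 98. 271.  15.  10.] [ 579. -300.   81.] [ 559. -313.   74.] [ 588. -287.   84.]
tub 0.64 [226. 301.  82.  79.] [743. -86.  20.] [ 695. -161.    2.] [805. -14.  56.]
spray_bottle 0.76 [139. 313.  32.  59.] [ 734. -259.   76.] [ 709. -283.    6.] [ 744. -232.  130.]
wipes 0.84 [354. 186.  31.  51.] [632. 417.  94.] [585. 401.   5.] [651. 464. 151.]
wipes 0.52 [100. 271.  21.  11.] [ 579. -298.   81.] [ 562. -312.   74.] [ 588. -285.   84.]
vial 0.65 [ 86. 250.  13.  18.] [ 444. -306.   50.] [ 424. -319. 
[... 1507 characters left out ...]

{'time_s': 1.2, 'joints': array([-1.50238916e+00,  3.12917653e-01,  1.49768561e+00,  2.01255721e-05,
        1.33101548e+00, -2.23386168e-01]), 'dq': array([ 4.41138276e-04, -1.74063468e-04, -7.17006143e-04,  3.74408512e-05,
        4.85801528e-04,  5.21832588e-05]), 'tau': array([ 1.30656004e-03, -4.12166083e+01, -2.59901208e+01, -1.07881560e-04,
        4.86677473e-04, -4.37854126e-06]), 'eef_pos': array([ 151.02770574, -502.81720745,  231.29056005]), 'ee_rot': array([-1.22509289e-05,  9.89376293e-01,  1.45377266e-01,  1.07555028e-05]), 'force': array([ 0.25304708, -0.46600997, -0.16412428]), 'wrist_torque': array([-0.00468829,  0.00954884, -0.00310032]), 'grip_width': 0.9988103745961626}
```

```bash
python3 - <<'E'
from h import *
S,D=np.load('scene.npy'),np.load('side.npy')
def rect(n,C,lo,hi,x0,x1,y0,y1):
    m=(C[...,2]>lo)&(C[...,2]<hi)&(C[...,0]>x0)&(C[...,0]<x1)&(C[...,1]>y0)&(C[...,1]<y1)
    q=C[m]; r=cv2.minAreaRect(q[:,:2].astype(np.float32)); print(n,len(q),np.round(r[0],1),np.round(r[1],1),round(r[2],2),np.median(q[:,2]).round(1))
for n,C in(('scene',S),('side',D)):
    rect(n+' lid',C,225,243,420,680,-100,200)
    rect(n+' console',C,54,66,440,680,-380,-230)
    rect(n+' rails+stop',C,19,29,440,690,-280,-60)
    rect(n+' base',C,17,27,440,690,-60,220)
    rect(n+' handle',C,258,280,440,690,-60,220)
    rect(n+' button',C,76,95,520,640,-350,-250)
a=[cv2.imread(f'pics/{n}0.png') for n in('scene','side')]
cv2.imwrite('pics/v1.png',np.hstack([cv2.resize(a[0][100:384,40:400],(400,316)),cv2.resize(a[1][100:384,110:390],(400,406))[:316]]) if 0 else cv2.resize(a[0][120:384,40:392],(800,600)))
cv2.imwrite('pics/v2.png',cv2.resize(a[1][140:384,110:390],(688,600)))
E
```

```text
scene lid 1052 [541.2  48.3] [134.8 105.2] 13.89 233.8
scene console 1966 [ 549.5 -301.3] [218.3  89.7] 4.6 60.9
scene rails+stop 907 [ 552.6 -166.7] [216.4 212.7] 87.95 23.6
scene base 372 [536.9  73.5] [128.3 160.7] 13.21 21.8
scene handle 146 [542.2  47.3] [92.  11.7] 14.66 266.9
scene button 138 [ 573.8 -298.3] [29.6 31.2] 46.88 81.3
side lid 1347 [540.5  46.6] [134.1 107.1] 13.71 233.9
side console 2402 [ 548.9 -304.9] [218.8  90.4] 5.19 61.6
side rails+stop 819 [ 552.1 -168.5] [209.7 215.1] 88.64 24.4
side base 178 [566.5  10. ] [152.   69.6] 44.81 21.8
side handle 178 [541.3  46. ] [90.6 14. ] 14.32 268.1
side button 160 [ 571.6 -302.9] [31.6 29.9] 16.12 82.5
```

View pics/v1.png

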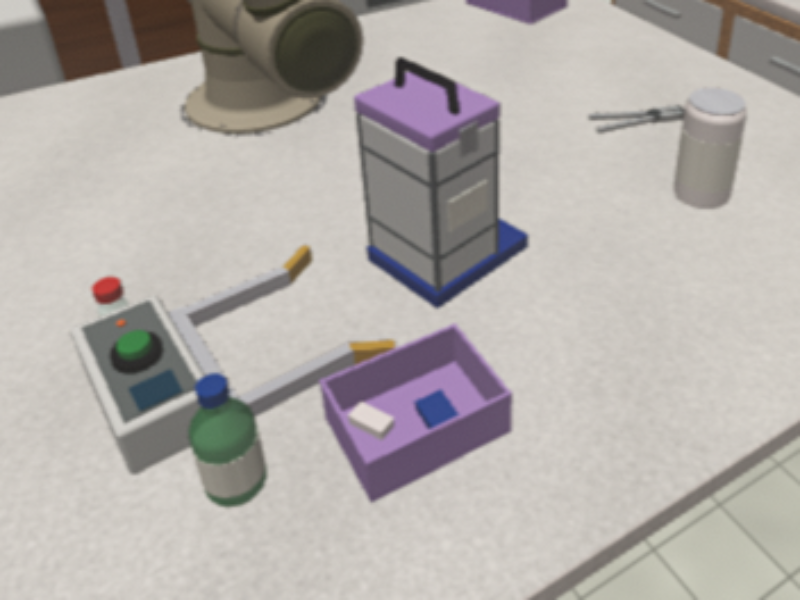

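View pics/v2.png

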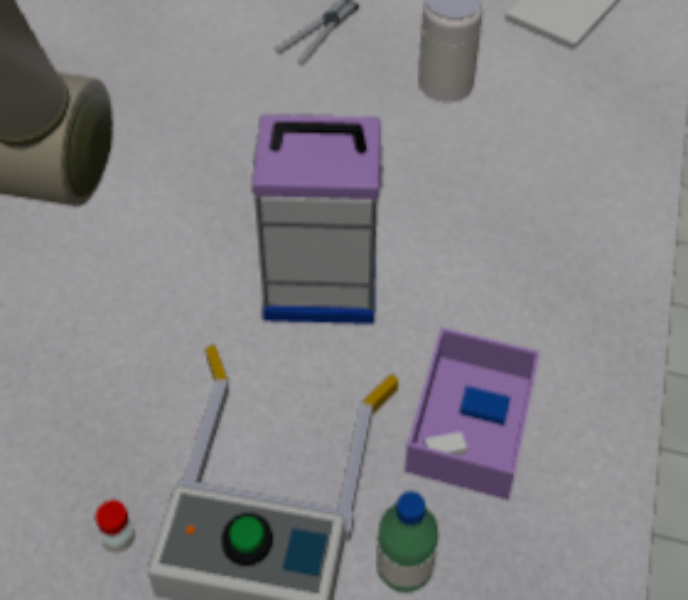

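The scene picture shows the crate (centre ~(430,190)), its lip toward +y, the bay to the left with an open mouth and the tub close to one flare tip. The side picture shows the same, with the vial and bottle beside the console. Next, the bay's angle.

```bash
python3 - <<'E'
from h import *
S,D=np.load('scene.npy'),np.load('side.npy')
from scipy.optimize import least_squares
for n,C in(('scene',S),('side',D)):
    def sel(lo,hi,x0,x1,y0,y1):
        m=(C[...,2]>lo)&(C[...,2]<hi)&(C[...,0]>x0)&(C[...,0]<x1)&(C[...,1]>y0)&(C[...,1]<y1); return C[m][:,:2].astype(np.float32)
    q=sel(55,66,462,680,-380,-230); r=cv2.minAreaRect(q); print(n,'console',np.round(r[0],1),np.round(r[1],1),r[2])
    q=sel(19,29,440,690,-280,-60)
    for s in(-1,1):
        # rails: points w/ bay guess
        k=q[(s*(q[:,0]-(555+(-0.06)*(q[:,1]+180)))>60)&(q[:,1]>-215)&(q[:,1]<-125)]
        vx,vy,x,y=cv2.fitLine(k,cv2.DIST_HUBER,0,.01,.01).ravel(); print('rail',s,len(k),np.degrees(np.arctan2(-vx*np.sign(vy),abs(vy))).round(2),'x at y=-170',(x+(-170-y)*vx/vy).round(1), k.min(0),k.max(0))
    b=C[(C[...,2]>76)&(C[...,2]<95)&(C[...,1]<-250)&(C[...,1]>-340)&(C[...,0]>530)&(C[...,0]<620)]
    print('button',b.mean(0))
    t=sel(-5,60,690,830,-180,0); r=cv2.minAreaRect(t);print('tub',r, cv2.boxPoints(r).round())
E
```

```text
scene console [ 572.9 -299.4] [171.4  89.7] 4.573428153991699
rail -1 160 4.99 x at y=-170 485.2 [ 472.89862 -214.7616 ] [ 494.60992 -125.58187]
rail 1 224 4.25 x at y=-170 645.0 [ 633.06024 -214.941  ] [ 653.7041  -125.06102]
button [ 575.38043756 -299.2049913    80.94154603]
tub ((759.942138671875, -90.13031005859375), (139.92066955566406, 179.6479949951172), 0.0799182802438736) [[ 690.   -0.]
 [ 690. -180.]
 [ 830. -180.]
 [ 830.   -0.]]
side console [ 572.9 -302.7] [170.5  90.4] 5.104631423950195
rail -1 173 5.56 x at y=-170 482.1 [ 471.40833 -214.38145] [ 492.0222  -125.18641]
rail 1 181 4.61 x at y=-170 642.1 [ 632.21454 -214.52493] [ 652.0332  -125.59557]
button [ 573.09301842 -303.80439398   82.16337423]
tub ((760.0257568359375, -89.96001434326172), (179.8385772705078, 139.90863037109375), 90.0) [[ 690. -180.]
 [ 830. -180.]
 [ 830.   -0.]
 [ 690.   -0.]]
```

```bash
python3 - <<'E'
from h import *
a=cv2.imread('pics/scene0.png');b=cv2.imread('pics/side0.png')
cv2.imwrite('pics/v3.png',np.hstack([cv2.resize(a,(400,300)),cv2.resize(b,(400,300))]))
c=readout.sense()['joints'][0]
print(ctrl, [x for x in dir(ctrl) if x[0]!='_'])
S=np.concatenate([np.load(n+'.npy').reshape(-1,3) for n in('scene','side')])
# arm frame: radial axis along TCP azimuth
az=np.arctan2(-502.8,151.0); e=np.array([np.cos(az),np.sin(az)]); l=np.array([-e[1],e[0]])
r=S[:,:2]@e; s=S[:,:2]@l
m=(S[:,2]>40)&(r>-200)&(r<700)&(abs(s)<300)&(S[:,0]<400)
for z in range(40,1000,60):
    k=m&(S[:,2]>=z)&(S[:,2]<z+60)
    if k.sum()>10: print(z,k.sum(),'r',np.percentile(r[k],[2,50,98]).round(),'s',np.percentile(s[k],[2,50,98]).round())
E
```

```text
<Robot object at 0x7efd7e1bc050> ['PlanningError', 'hold_point_z']
40 1227 r [-3. 57. 74.] s [-47.  36.  71.]
100 1066 r [ 28.  63. 104.] s [-48.  29. 291.]
160 2912 r [  8.  84. 130.] s [-84. 182. 299.]
220 5355 r [-13.  67. 122.] s [-83. 125. 295.]
280 2308 r [-38.  63. 139.] s [-46. 211. 270.]
340 1387 r [ 76. 136. 160.] s [198. 252. 266.]
400 1616 r [ 95. 156. 178.] s [194. 248. 262.]
460 2314 r [116. 180. 374.] s [ 63. 236. 257.]
520 4036 r [139. 219. 362.] s [ 85. 119. 257.]
580 3008 r [158. 235. 317.] s [ 94. 216. 268.]
640 3491 r [158. 214. 245.] s [131. 205. 264.]
```

View pics/v3.png

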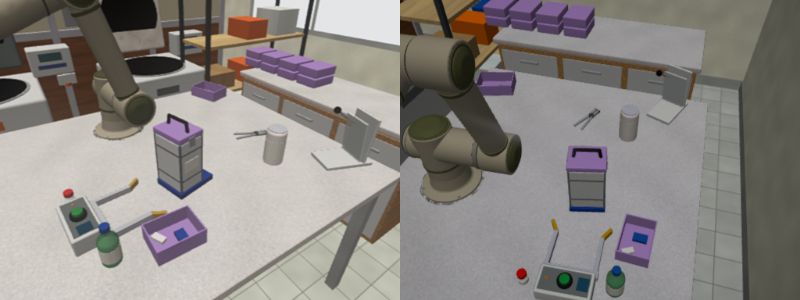

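Lip, bay and arm shape are clear enough: the crate is at about (541, 47) with yaw 14°, and the bay at about (562, -180) with yaw 4.9°. I'll move up and over to behind the lip.

Request:
step_arm(plan="0 0 -5 0 100; 0 0 -10 0 100; 0 0 -15 0 100; 3.4 -3.7 -15 -8 100; 6.8 -7.3 -15 -16 100; 10.2 -11 -15 -24 100; 13.6 -14.6 -15 -32 100; 17 -18.3 -15 -40 100; 20.4 -22 -15 -48 100; 23.8 -25.6 -15 -56 100")

```text
time_s: 2.2
eef_pos: [305.6, -187.2, 381.5]
ee_rot: [0.0, 0.804, 0.595, 0.0]
force: [0.9, -0.3, 1.1]
grip_width: 1.001
```

```bash
cat >> h.py <<'E'
def to(x,y,z,yaw):
    "shift (tool cm) and twist to bring TCP to world mm, tool y azimuth yaw deg"
    from scipy.spatial.transform import Rotation as Ro
    s=readout.sense(); w,a,b,c=s['ee_rot']; R=Ro.from_quat([a,b,c,w]).as_matrix()
    cur=np.degrees(np.arctan2(R[1,1],R[0,1])); d=(yaw-cur+180)%360-180
    print('t',s['time_s'].__round__(2),'pos',np.round(s['eef_pos'],1),'yaw %.2f'%cur,'F',np.round(s['force'],1),'tilt',np.round(R[2,2],4))
    print('to',(x,y,z),'shift cm',np.round((np.array([x,y,z])-s['eef_pos'])@R/10,2),'twist',round(-d,2))
E
python3 -c "
from h import *
to(500,215,380,14)"
```

```text
t 2.2 pos [ 305.6 -187.2  381.5] yaw -16.99 F [ 0.9 -0.3  1.1] tilt -1.0
to (500, 215, 380) shift cm [44.15  6.84  0.14] twist -30.99
```

Request:
step_arm(plan="4.9 0.8 0 -4 100; 9.8 1.5 0 -8 100; 14.7 2.3 0 -12 100; 19.6 3 0 -16 100; 24.5 3.8 0 -20 100; 29.4 4.6 0 -24 100; 34.3 5.3 0 -28 100; 39.2 6.1 0 -31 100; 44.1 6.8 0 -31 100; 44.1 6.8 0 -31 100")

```text
time_s: 3.2
eef_pos: [502.2, 215.8, 379.0]
ee_rot: [-0.001, 0.616, 0.788, -0.001]
force: [0.3, -0.9, -0.3]
grip_width: 0.999
```

```bash
python3 - <<'E'
from h import *
to(500,215,200,14)
p=readout.sense()['eef_pos']
A=[]
for n in('scene','side'):
    a,d=cams.capture(n); C=cloud(n,d); A.append(C[d>0]); cv2.imwrite(f'pics/{n}1.png',a[...,::-1])
a,d=cams.capture('wrist'); cv2.imwrite('pics/w1.png',a[...,::-1])
S=np.concatenate(A); az=np.radians(14+90); v=np.array([np.cos(az),np.sin(az)]); u=np.array([v[1],-v[0]])
q=S-p; s=q[:,:2]@v; r=q[:,:2]@u
m=(np.abs(s)<200)&(np.abs(r)<200)
for z in range(0,420,25):
    k=m&(q[:,2]>=z)&(q[:,2]<z+25)
    if k.sum()>5: print(z,k.sum(),'along crate y',np.percentile(s[k],[1,50,99]).round(),'crate x',np.percentile(r[k],[1,50,99]).round())
a,b,c=[cv2.imread(f'pics/{n}1.png') for n in('scene','side')]+[cv2.imread('pics/w1.png')]
cv2.imwrite('pics/v4.png',np.vstack([np.hstack([cv2.resize(x,(400,300)) for x in(a,b)]),np.hstack([cv2.resize(c,(400,300)),np.zeros((300,400,3),np.uint8)])]))
E
```

```text
t 3.2 pos [502.2 215.8 379. ] yaw 13.99 F [ 0.3 -0.9 -0.3] tilt -1.0
to (500, 215, 200) shift cm [-0.05 -0.18 17.91] twist -0.01
0 85 along crate y [-16.  -6.  10.] crate x [-55. -43.  55.]
25 262 along crate y [-15.  -9.  10.] crate x [-58.  42.  56.]
50 548 along crate y [-19. -10.  12.] crate x [-74.  35.  73.]
75 918 along crate y [-22. -12.  14.] crate x [-72.   9.  71.]
100 957 along crate y [-23. -10.   9.] crate x [-68.   9.  68.]
125 589 along crate y [-41. -31.  15.] crate x [-37.  15.  37.]
150 776 along crate y [-41. -30.  17.] crate x [-37.  13.  37.]
175 781 along crate y [-43. -26.  15.] crate x [-194.    8.   38.]
200 1012 along crate y [-65. -55.   8.] crate x [-197.  -68.   37.]
225 1197 along crate y [-74. -57. -40.] crate x [-198.  -83.   37.]
250 1674 along crate y [-74. -56.  47.] crate x [-197.  -78.   44.]
275 1625 along crate y [-71. -52.  12.] crate x [-197.  -60.   34.]
300 52 along crate y [-64. -56. -44.] crate x [-21.  -5.   9.]
```

View pics/v4.png

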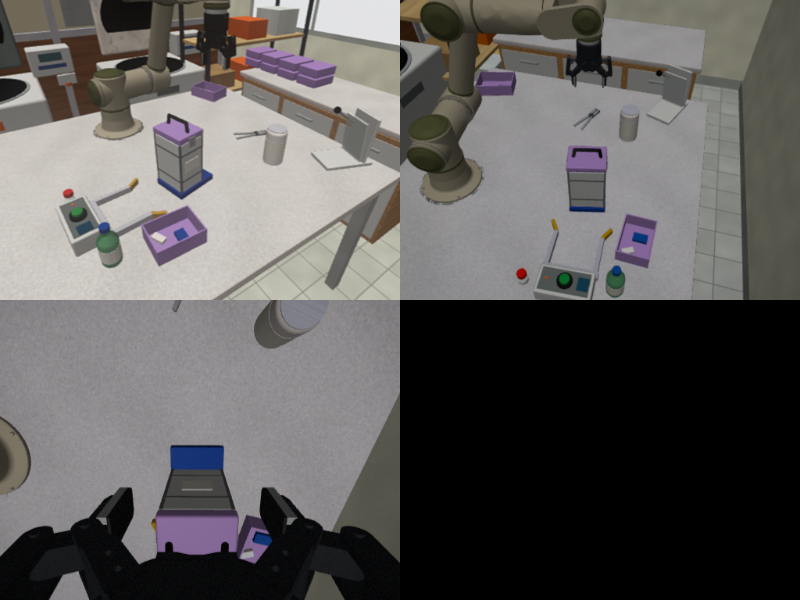

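The picture shows the open gripper behind the lip with the jaws across the crate, the lip at about (197,458) in the wrist view. The wrist is 74 mm deep towards the crate at lid height, so pushing with both fingers would hit the lid. I'll turn the tool 90° so the back of one finger pushes and the axis stays about 57 mm behind the lip.

```bash
python3 - <<'E'
from h import *
p=readout.sense()['eef_pos']
for n in('scene','side'):
    a,d=cams.capture(n); C=cloud(n,d)[d>0]; q=C-p
    v=np.array([-np.sin(np.radians(14)),np.cos(np.radians(14))]); u=np.array([v[1],-v[0]])
    s=q[:,:2]@v; r=q[:,:2]@u
    k=(abs(s)<30)&(abs(r)<70)&(q[:,2]>-60)&(q[:,2]<40)
    print(n,np.percentile(q[k,2],[0,1,3,10,50]).round(1))
    for z in range(-10,40,8):
        j=k&(q[:,2]>=z)&(q[:,2]<z+8)
        if j.sum()>3: print(z,j.sum(),np.percentile(r[j],[2,98]).round(),np.percentile(s[j],[2,98]).round())
v=np.array([-np.sin(np.radians(14)),np.cos(np.radians(14))]); u=np.array([v[1],-v[0]])
t=np.array([541,47.5])+v*(105+57+25)+u*5; print(t)
to(*t,60,104)
E
```

```text
scene [13.6 14.2 15.2 17.3 28.2]
14 42 [-50.  53.] [-12.  10.]
22 54 [-56.  56.] [-12.   9.]
30 52 [-56.  56.] [-12.   9.]
38 17 [-54.  55.] [-11.  11.]
side [16.  17.2 17.7 20.1 29.2]
14 14 [-51.  52.] [-13.  -4.]
22 33 [-57.  52.] [-15.  -5.]
30 34 [-57.  55.] [-16.  -1.]
38 5 [-53.  54.] [-14.  -0.]
[500.61208415 230.15491029]
t 3.45 pos [501.  210.7 381.9] yaw 13.64 F [-0.9 -0.4  0.1] tilt -1.0
to (np.float64(500.6120841542421), np.float64(230.15491029160967), 60) shift cm [ 1.91  0.39 32.19] twist -90.36
```

Request:
step_arm(plan="0.5 0 0 -8.5 100; 1.2 0 0 -17 100; 2 0 0 -25.5 100; 2 0 0 -34 100; 2 0 0 -42.5 100; 2 0.2 3 -51 100; 2 0.4 7 -59.5 100; 2 0.4 11 -68 100; 2 0.4 15 -76.5 100; 2 0.4 19 -85 100", grip_force=80)

```text
time_s: 4.45
eef_pos: [500.2, 230.9, 190.7]
ee_rot: [0.001, -0.078, 0.997, 0.0]
force: [1.1, 0.2, -0.2]
grip_width: 0.997
```

Request:
step_arm(plan="0 0 3 -5.4 100; 0 0 6 -5.4 100; 0 0 9 -5.4 100; 0 0 11 -5.4 100; 0 0 13 -5.4 100; 0 0 13 -5.4 100; 0 0 13 -5.4 100")

```text
time_s: 5.15
eef_pos: [500.8, 231.5, 62.4]
ee_rot: [0.001, -0.122, 0.992, 0.0]
force: [-0.4, -1.2, 0.9]
grip_width: 1.004
```

```bash
python3 - <<'E'
from h import *
v=np.array([-np.sin(np.radians(14)),np.cos(np.radians(14))]); u=np.array([v[1],-v[0]])
t=np.array([541,47.5])+v*(105+57+20)+u*5
to(*t,-7,104); to(*t,-7,104)
a,d=cams.capture('wrist'); cv2.imwrite('pics/w2.png',a[...,::-1])
E
```

```text
t 5.15 pos [500.8 231.5  62.4] yaw 104.06 F [-0.4 -1.2  0.9] tilt -1.0
to (np.float64(501.82169363224045), np.float64(225.30343166022968), -7) shift cm [ 0.06 -0.62  6.94] twist 0.06
t 5.15 pos [500.8 231.5  62.4] yaw 104.06 F [-0.4 -1.2  0.9] tilt -1.0
to (np.float64(501.82169363224045), np.float64(225.30343166022968), -7) shift cm [ 0.06 -0.62  6.94] twist 0.06
```

View pics/w2.png

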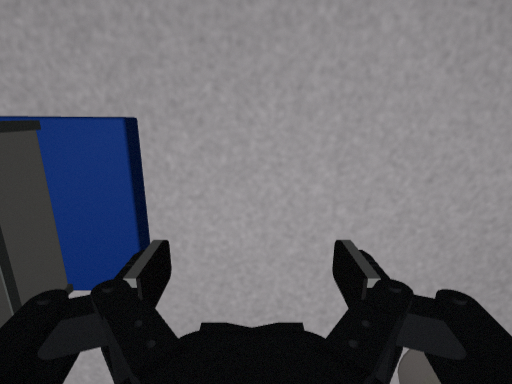

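The lip's end face runs from about (137,118) to (150,260), just left of the left finger. I'll check that edge metrically.

```bash
python3 - <<'E'
from h import *
p=P('wrist'); a,d=cams.capture('wrist'); C=cloud('wrist',d,p)
hsv=cv2.cvtColor(a,cv2.COLOR_RGB2HSV)
m=(hsv[...,0]>105)&(hsv[...,0]<130)&(hsv[...,1]>150)&(d>0)&(C[...,2]>19)&(C[...,2]<25)
q=C[m]; print(m.sum(),np.median(q[:,2]))
r=cv2.minAreaRect(q[:,:2].astype(np.float32)); print(r, cv2.boxPoints(r).round(1))
# edge: for each row rightmost
E=np.array([C[i,np.where(m[i])[0].max(),:2] for i in range(384) if m[i].sum()>20],np.float32)
vx,vy,x,y=cv2.fitLine(E,cv2.DIST_HUBER,0,.01,.01).ravel(); print('edge az',np.degrees(np.arctan(vy/vx)),'ends',E[0],E[-1])
E
```

```text
13672 22.19130535897687
((524.5025024414062, 111.70587921142578), (128.31517028808594, 81.3183822631836), 14.043076515197754) [[452.4 135.6]
 [472.1  56.7]
 [596.6  87.8]
 [576.9 166.7]]
edge az 12.214683 ends [464.34396  87.92643] [583.9463  127.47988]
```

Request:
step_arm(plan="0 0 2.5 0 100; 0 0 4.5 0 100; 0 0 6 0 100; 0 0 6.9 0 100; 0 0 6.9 0 100; 0 0 6.9 0 100")

```text
time_s: 5.85
eef_pos: [501.0, 232.2, -6.7]
ee_rot: [0.001, -0.123, 0.992, 0.0]
force: [-0.0, -0.5, 0.6]
grip_width: 1.0
```

Request:
step_arm(plan="0 -0.7 0 0 100; 0 -1.4 0 0 100; 0 -1.9 0 0 100; 0 -2.2 0 0 100; 0 -2.5 0 0 100; 0 -2.8 0 0 100; 0 -3.1 0 0 100; 0 -3.4 0 0 100; 0 -3.7 0 0 100; 0 -4 0 0 100")

```text
time_s: 6.85
eef_pos: [509.6, 195.1, -7.5]
ee_rot: [0.0, -0.123, 0.992, 0.001]
force: [-2.7, 14.3, 2.0]
grip_width: 0.996
```

```bash
cat >> h.py <<'E'
B=np.array([562.5,-179.5]); by=4.85
def bayframe(p,yaw):
    c,s=np.cos(np.radians(by)),np.sin(np.radians(by)); d=np.asarray(p)[:2]-B
    return np.round([c*d[0]+s*d[1],-s*d[0]+c*d[1],yaw-by],1)
def crate(tag=None):
    "crate pose from lid plane, both fixed cameras"
    for n in('scene','side'):
        a,d=cams.capture(n); C=cloud(n,d)
        h=cv2.cvtColor(a,cv2.COLOR_RGB2HSV)
        m=(d>0)&(C[...,2]>226)&(C[...,2]<242)&(C[...,0]>400)&(C[...,0]<720)&(C[...,1]>-330)&(C[...,1]<150)&(h[...,0]>125)&(h[...,0]<165)&(h[...,1]>40)
        q=C[m][:,:2].astype(np.float32); r=cv2.minAreaRect(q)
        w,hh=r[1]; ang=r[2] if w>hh else r[2]-90
        print(n,m.sum(),'lid',np.round(r[0],1),np.round(r[1],1),round(ang,1),'bay frame',bayframe(r[0],ang))
        if tag: cv2.imwrite(f'pics/{n}{tag}.png',a[...,::-1])
E
python3 -c "
from h import *
crate(); s=readout.sense(); print(s['eef_pos'],s['force'],s['wrist_torque'],s['grip_width'],bayframe(s['eef_pos'],0))"
```

```text
scene 1016 lid [544.5  36.6] [130.3 102.6] 13.5 bay frame [  0.3 216.9   8.7]
side 1318 lid [543.5  35.1] [129.2 107.3] 13.4 bay frame [ -0.8 215.5   8.5]
[509.75537436 194.63078015  -7.54190129] [-2.48453657  8.88993798  0.94133346] [1.34088314 0.3443119  0.03228139] 1.0010982173049225 [-20.9 377.3  -4.8]
```

Request:
step_arm(plan="-0.25 -0.6 0 0.9 100; -0.49 -1.21 0 1.8 100; -0.71 -1.82 0 2.7 100; -0.93 -2.44 0 3.6 100; -1.14 -3.07 0 4.5 100; -1.34 -3.69 0 5.4 100; -1.53 -4.33 0 6.3 100; -1.71 -4.97 0 7.2 100; -1.89 -5.61 0 8.1 100; -2.05 -6.26 0 9 100")

```text
time_s: 7.95
eef_pos: [544.9, 139.5, -7.5]
ee_rot: [-0.0, -0.044, 0.999, 0.001]
force: [-2.1, 13.4, 3.6]
grip_width: 1.001
```

```bash
python3 -c "
from h import *
crate(2); s=readout.sense(); print(s['force'],s['grip_width'],bayframe(s['eef_pos'],0)); to(500,0,-7,by+90)"
```

```text
scene 1152 lid [555.  -22.6] [131.3 102.3] 5.6 bay frame [  5.8 157.    0.7]
side 1487 lid [555.2 -24.3] [128.5 108.2] 4.9 bay frame [5.900e+00 1.553e+02 1.000e-01]
[-0.87974424  5.93267304  1.95150514] 1.0038964500445842 [  9.8 318.3  -4.8]
t 8.05 pos [545.4 138.5  -7.5] yaw 95.08 F [-0.9  5.9  2. ] tilt -1.0
to (500, 0, -7) shift cm [  5.74 -13.39  -0.08] twist 0.23
```

Request:
step_arm(plan="-0.17 -0.6 0 0.6 100; -0.33 -1.2 0 1.2 100; -0.48 -1.8 0 1.8 100; -0.63 -2.4 0 2.4 100; -0.77 -3 0 3 100; -0.74 -3.6 0 3 100; -0.71 -4.2 0 3 100; -0.68 -4.8 0 3 100; -0.65 -5.4 0 3 100; -0.62 -6 0 3 100")

```text
time_s: 9.05
eef_pos: [556.7, 80.2, -7.5]
ee_rot: [0.0, -0.019, 1.0, 0.001]
force: [-0.3, 13.9, 2.2]
grip_width: 0.999
```

```bash
python3 -c "
from h import *
crate(3); s=readout.sense(); print(s['force'],s['grip_width'],bayframe(s['eef_pos'],0)); to(500,0,-7,by+90)"
```

```text
scene 1273 lid [557.9 -82.5] [130.8 101.4] 2.2 bay frame [ 3.7 97.1 -2.7]
side 1682 lid [558.  -85.1] [129.5 105.3] 2.1 bay frame [ 3.5 94.5 -2.7]
[-0.04981279  6.50554771  0.03342067] 1.0005230614734115 [ 16.2 258.3  -4.8]
t 9.15 pos [556.8  79.3  -7.5] yaw 92.11 F [-0.   6.5  0. ] tilt -1.0
to (500, 0, -7) shift cm [ 5.97 -7.71 -0.07] twist -2.74
```

Request:
step_arm(plan="0 -0.6 0 0 100; 0 -1.2 0 0 100; 0 -1.8 0 0 100; 0 -2.4 0 0 100; 0 -3 0 0 100; 0.15 -3.6 0 -0.5 100; 0.29 -4.2 0 -1.1 100; 0.43 -4.8 0 -1.6 100; 0.57 -5.4 0 -2.2 100; 0.69 -6 0 -2.7 100")

```text
time_s: 10.15
eef_pos: [551.9, 20.1, -7.5]
ee_rot: [-0.0, -0.042, 0.999, 0.001]
force: [-0.2, 14.7, 3.2]
grip_width: 1.0
```

```bash
python3 -c "
from h import *
crate(4); s=readout.sense(); print(s['force'],s['grip_width'],bayframe(s['eef_pos'],0)); to(500,0,-7,by+90)"
```

```text
scene 1419 lid [ 558.6 -142. ] [129.9 101.5] 2.6 bay frame [-0.7 37.6 -2.3]
side 1885 lid [ 557.2 -144.4] [129.  105.8] 3.3 bay frame [-2.3 35.4 -1.6]
[-1.01902768  7.38828482  1.58000526] 0.9977530331777993 [  6.2 198.8  -4.8]
t 10.25 pos [551.9  19.2  -7.6] yaw 94.82 F [-1.   7.4  1.6] tilt -1.0
to (500, 0, -7) shift cm [ 5.33 -1.47 -0.06] twist -0.03
```

Request:
step_arm(plan="0 0.5 0 0 100; 0.6 0.5 0 0 100; 0.6 0.1 0 0 100; 0.6 -0.5 0 0 100; 0.6 -1 0 0 100; 0.6 -1.5 0 0 100; 0.6 -2 0 0 100; 0.6 -2.5 0 0 100; 0.6 -2.9 0 0 100; 0.6 -3.1 0 0 100")

```text
time_s: 11.25
eef_pos: [548.1, -11.8, -7.8]
ee_rot: [-0.001, -0.042, 0.999, 0.001]
force: [-1.9, 15.4, 4.2]
grip_width: 1.001
```

```bash
python3 -c "
from h import *
crate(5); s=readout.sense(); print(s['force'],s['grip_width'],bayframe(s['eef_pos'],0)); to(500,0,-7,by+90)"
```

```text
scene 1503 lid [ 560.9 -173.2] [130.1 102.2] 2.8 bay frame [-1.   6.5 -2. ]
side 2029 lid [ 560.4 -175.3] [129.5 106.2] 3.2 bay frame [-1.7  4.3 -1.7]
[-1.63378519 11.64991887  2.24222556] 0.9989491248357057 [ -0.2 168.   -4.8]
t 11.35 pos [548.1 -12.1  -7.8] yaw 94.78 F [-1.6 11.6  2.2] tilt -1.0
to (500, 0, -7) shift cm [ 4.69  1.61 -0.07] twist -0.07
```

Request:
step_arm(plan="0 -0.15 0 0 100; 0 -0.3 0 0 100; 0 -0.4 0 0 100; 0 -0.5 0 0 100; 0 -0.6 0 0 100; 0 -0.7 0 0 100")

```text
time_s: 11.95
eef_pos: [548.3, -16.7, -7.7]
ee_rot: [-0.001, -0.042, 0.999, 0.003]
force: [-2.5, 30.6, 9.3]
grip_width: 1.0
```

```bash
python3 -c "
from h import *
crate(6); s=readout.sense(); print(s['force'],s['grip_width'],bayframe(s['eef_pos'],0))"
```

```text
scene 1514 lid [ 561.7 -177.9] [131.8 101.7] 3.1 bay frame [-0.7  1.6 -1.7]
side 2045 lid [ 561.3 -179.7] [128.8 106.4] 2.9 bay frame [-1.2 -0.1 -1.9]
[-3.07209715 28.02232511  7.29372232] 1.0007584814403945 [ -0.4 163.5  -4.8]
```

```bash
cat > ang.py <<'E'
from h import *
def go():
  for n in('scene','side'):
    a,d=cams.capture(n); C=cloud(n,d)
    def sel(lo,hi,x0,x1,y0,y1): return C[(d>0)&(C[...,2]>lo)&(C[...,2]<hi)&(C[...,0]>x0)&(C[...,0]<x1)&(C[...,1]>y0)&(C[...,1]<y1)][:,:2].astype(np.float32)
    q=sel(256,285,480,640,-260,-100); l=cv2.fitLine(q,cv2.DIST_HUBER,0,.01,.01).ravel(); print(n,'handle',len(q),np.degrees(np.arctan(l[1]/l[0])).round(2),q.mean(0).round(1))
    q=sel(226,242,460,660,-270,-60); r=cv2.minAreaRect(q); print(' lid',np.round(r[0],1),np.round(r[1],1),r[2].__round__(2))
    # front edge of lid: min y per x bin
    for nm,q in(('lid front',q),('console front',sel(55,66,462,680,-380,-255))):
        xs=np.arange(500,625,4); pts=np.array([(x,q[(abs(q[:,0]-x)<4),1].min()) for x in xs],np.float32)
        l=cv2.fitLine(pts,cv2.DIST_HUBER,0,.01,.01).ravel(); print(' ',nm,np.degrees(np.arctan(l[1]/l[0])).round(2))
    q=sel(55,66,462,680,-380,-230); r=cv2.minAreaRect(q); print(' console',np.round(r[0],1),np.round(r[1],1),r[2].__round__(2))
    q=sel(17,28,470,680,-260,-60)
    for s in(-1,1):
        for lo,hi in((55,70),(70,95)):
            f=np.degrees; c_,s_=np.cos(np.radians(by)),np.sin(np.radians(by)); D=q-B; X=D[:,0]*c_+D[:,1]*s_; Y=-D[:,0]*s_+D[:,1]*c_
            k=(s*X>lo)&(s*X<hi)&(Y<60)&(Y>-60)
            if k.sum()>20: print('  x-band',s,lo,k.sum(),np.percentile(X[k],[2,50,98]).round(1),np.percentile(Y[k],[2,98]).round())
    cv2.imwrite(f'pics/{n}_a.png',a[...,::-1])
go()
E
python3 ang.py; python3 - <<'E'
import cv2,numpy as np
a=cv2.imread('pics/scene_a.png');b=cv2.imread('pics/side_a.png')
cv2.imwrite('pics/v6.png',np.hstack([cv2.resize(a[150:350,50:250],(400,400),interpolation=cv2.INTER_CUBIC),cv2.resize(b[200:384,140:324],(400,400),interpolation=cv2.INTER_CUBIC)]))
E
```

```text
scene handle 164 4.36 [ 570.6 -177.7]
 lid [ 560.8 -145.3] [131.9 167.9] 2.21
  lid front 2.89
  console front 4.43
 console [ 570.6 -285.2] [173.1 119.1] 4.08
  x-band -1 55 23 [-68.1 -60.4 -55.7] [-59. -44.]
  x-band -1 70 33 [-86.4 -78.6 -72.6] [-60. -44.]
  x-band 1 55 203 [55.4 60.6 65.6] [-56.  57.]
  x-band 1 70 308 [73.5 83.7 88.6] [-51.  57.]
side handle 246 3.31 [ 562.2 -180.9]
 lid [ 557.  -146.2] [133.9 180. ] 6.07
  lid front 2.64
  console front 4.9
 console [ 571.8 -287.4] [169.9 122.8] 4.26
  x-band -1 55 28 [-68.4 -62.6 -55.8] [-59. -46.]
  x-band -1 70 84 [-87.4 -80.7 -71.9] [-59. -14.]
  x-band 1 55 77 [56.6 60.8 65.9] [-60.  56.]
  x-band 1 70 243 [73.1 80.2 87. ] [-58.  56.]
```

View pics/v6.png

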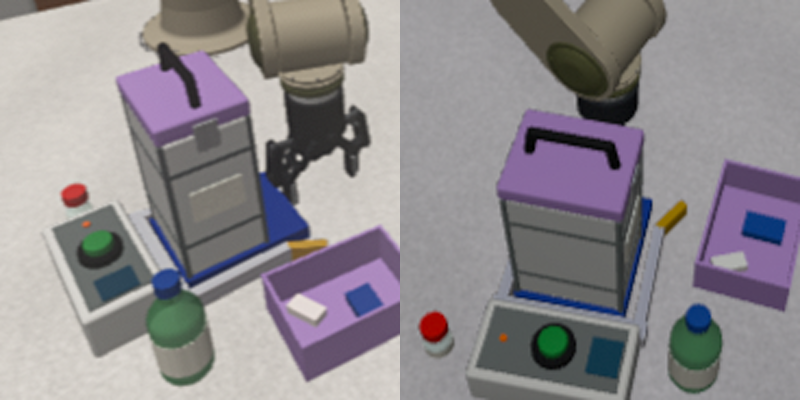

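The crate is at the stop but about 1.8° off square, with the left (-x) side slightly back. I'll back off, shift towards that side and nudge it.

Request:
step_arm(plan="0 1 0 0 100; 2 1.2 0 0 100; 3.8 1.2 0 0 100; 3.8 0.7 0 0 100; 3.8 0.3 0 0 100; 3.8 0.1 0 0 100; 3.8 0 0 0 100; 3.8 -0.1 0 0 100; 3.8 -0.1 0 0 100")

```text
time_s: 13.05
eef_pos: [510.0, -19.4, -7.4]
ee_rot: [-0.003, -0.041, 0.999, 0.004]
force: [-8.8, 40.7, 19.7]
grip_width: 1.0
```

```bash
python3 ang.py | grep -E "handle|front"; python3 -c "
from h import *
s=readout.sense(); print(s['force'],bayframe(s['eef_pos'],0))"
```

```text
scene handle 168 4.58 [ 570.9 -177.9]
  lid front 3.39
  console front 4.41
side handle 249 3.86 [ 562.4 -181.2]
  lid front 3.82
  console front 4.4
[-10.65574223  40.57929523  19.09663236] [-38.8 163.9  -4.8]
```

Request:
step_arm(plan="0 0.3 0 0 100; 0 1.5 0 0 100; -3.8 1.5 0 0 100; -7.2 1.5 0 0 100; -7.6 1.3 0 0 100; -7.6 0.7 0 0 100; -7.6 0.4 0 0 100; -7.6 0.2 0 0 100; -7.6 0.2 0 0 100")

```text
time_s: 14.05
eef_pos: [586.5, -14.5, -7.8]
ee_rot: [-0.0, -0.042, 0.999, 0.001]
force: [2.8, 12.4, -1.0]
grip_width: 1.0
```

```bash
python3 ang.py | grep -E "handle|front"; python3 -c "
from h import *
s=readout.sense(); print(s['force'],bayframe(s['eef_pos'],0))"
```

```text
scene handle 166 4.38 [ 571.1 -178. ]
  lid front 3.44
  console front 4.43
side handle 248 3.57 [ 561.4 -181.2]
  lid front 3.22
  console front 4.62
[ 2.3334822  11.51014573 -2.03713974] [ 37.8 162.4  -4.8]
```

Request:
step_arm(plan="0 1 0 0 100; 0 2 -1 0 100; 0 2.5 -5 0 100; 0 2.5 -9 0 100; 0 2.5 -12 0 100; 0 2.5 -12 0 100; 0 2.5 -12 0 100; 0 2.5 -12 0 100; 0 2.5 -12 0 100")

```text
time_s: 15.05
eef_pos: [584.4, 9.0, 111.2]
ee_rot: [-0.001, -0.042, 0.999, 0.0]
force: [-0.4, 0.5, -0.2]
grip_width: 1.0
```

```bash
cat > lip.py <<'E'
from h import *
p=P('wrist'); a,d=cams.capture('wrist'); C=cloud('wrist',d,p); cv2.imwrite('pics/w3.png',a[...,::-1])
R,t,f,cx,cy=p
h=cv2.cvtColor(a,cv2.COLOR_RGB2HSV)
v,u=np.mgrid[:384,:512]; r=np.stack([(u-cx)/f,(v-cy)/f,np.ones_like(u)],-1)@R; o=-R.T@t
Q=o+r*((22-o[2])/r[...,2])[...,None]   # ray hit on plane z=22
m=(h[...,0]>105)&(h[...,0]<130)&(h[...,1]>150)&(d>0)&(C[...,2]>20)&(C[...,2]<24.5)
q=Q[m][:,:2]; c,s=np.cos(np.radians(by)),np.sin(np.radians(by)); D=q-B; X=D[:,0]*c+D[:,1]*s; Y=-D[:,0]*s+D[:,1]*c
print(m.sum(),'x',np.percentile(X,[.2,99.8]).round(1),'y',np.percentile(Y,[.2,99.8]).round(1))
xs=np.arange(-58,60,3); pts=np.array([(x,np.sort(Y[abs(X-x)<2])[-3]) for x in xs if (abs(X-x)<2).sum()>20],np.float32)
l=cv2.fitLine(pts,cv2.DIST_HUBER,0,.01,.01).ravel(); print('lip end: angle rel bay',np.degrees(np.arctan(l[1]/l[0])).round(2),'y at 0',(l[3]-l[2]*l[1]/l[0]).round(1)); print(pts[::4].round(1).tolist())
E
python3 lip.py
```

```text
10500 x [-64.2  63.3] y [ 48.2 108.1]
lip end: angle rel bay -1.49 y at 0 106.9
[[-58.0, 108.4000015258789], [-46.0, 107.9000015258789], [-34.0, 107.80000305175781], [-22.0, 107.4000015258789], [-10.0, 106.9000015258789], [2.0, 106.5999984741211], [14.0, 106.19999694824219], [26.0, 106.19999694824219], [38.0, 105.80000305175781], [50.0, 105.5999984741211]]
```

View pics/w3.png

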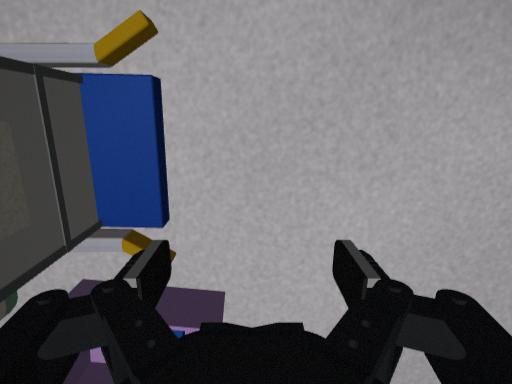

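```bash
cat >> lip.py <<'E'
Q=o+r*((24-o[2])/r[...,2])[...,None]; D=Q[...,:2]-B; X=D[...,0]*c+D[...,1]*s; Y=-D[...,0]*s+D[...,1]*c
g=cv2.cvtColor(a,cv2.COLOR_RGB2GRAY); e=cv2.Canny(cv2.GaussianBlur(g,(3,3),0),25,70)>0
for nm,lo,hi,y0,y1 in(('left inner',-77,-69,40,66),('left outer',-92,-78,20,66),('right inner',69,77,50,66),('right outer',78,92,50,66),('base left',-68.5,-60,55,100),('base right',60,68.5,55,100)):
    k=e&(X>lo)&(X<hi)&(Y>y0)&(Y<y1)
    P2=np.c_[Y[k],X[k]].astype(np.float32)
    if len(P2)>8:
        l=cv2.fitLine(P2,cv2.DIST_HUBER,0,.01,.01).ravel(); sl=l[1]/l[0]; print(nm,len(P2),'yaw rel',np.degrees(-np.arctan(sl)).round(2),'x@60',(l[3]+(60-l[2])*sl).round(1),'rms',np.std(P2[:,1]-l[3]-(P2[:,0]-l[2])*sl).round(2),'Y',P2[:,0].min().round(),P2[:,0].max().round())
ye=(h[...,0]>12)&(h[...,0]<30)&(h[...,1]>120)&(d>0)&(C[...,2]>20)&(C[...,2]<27)
for sgn in(-1,1):
    k=ye&(sgn*X>60); print('yellow',sgn,k.sum(),'minY',np.percentile(Y[k],1).round(1),'X at ends',X[k].min().round(1),X[k].max().round(1),'Y max',Y[k].max().round(1))
E
python3 lip.py
```

```text
10518 x [-64.1  63.5] y [ 48.2 108. ]
lip end: angle rel bay -1.47 y at 0 106.9
[[-58.0, 108.30000305175781], [-46.0, 108.0999984741211], [-34.0, 107.5999984741211], [-22.0, 107.4000015258789], [-10.0, 107.5999984741211], [2.0, 106.69999694824219], [14.0, 106.30000305175781], [26.0, 106.0999984741211], [38.0, 105.80000305175781], [50.0, 105.5]]
left inner 34 yaw rel -0.07 x@60 -72.3 rms 0.0 Y 40.0 65.0
left outer 62 yaw rel -0.08 x@60 -86.0 rms 0.08 Y 20.0 65.0
right inner 18 yaw rel -0.04 x@60 73.5 rms 0.0 Y 50.0 66.0
base left 59 yaw rel -1.79 x@60 -65.0 rms 0.23 Y 55.0 100.0
base right 83 yaw rel 1.23 x@60 64.3 rms 1.44 Y 55.0 99.0
yellow -1 1214 minY 67.6 X at ends -106.2 -72.9 Y max 110.3
yellow 1 238 minY 66.5 X at ends 73.5 91.8 Y max 87.3
```

```bash
cat >> h.py <<'E'
def tob(X,Y,z,rel=90):
    c,s=np.cos(np.radians(by)),np.sin(np.radians(by)); to(B[0]+c*X-s*Y,B[1]+s*X+c*Y,z,by+rel)
E
python3 -c "
from h import *
tob(-48,172,-7)"
```

```text
t 15.15 pos [584.7   8.9 111.5] yaw 94.81 F [ 0.4 -0.4  0.3] tilt -1.0
to (np.float64(500.1297106041931), np.float64(-12.174129314432378), -7) shift cm [ 8.58 -1.4  11.86] twist -0.04
```

Request:
step_arm(plan="4.5 0 0 0 100; 8.6 0 0 0 100; 8.6 -0.5 4 0 100; 8.6 -1 8 0 100; 8.6 -1 11.8 0 100; 8.6 -1.4 11.8 0 100; 8.6 -1.8 11.8 0 100; 8.6 -2 11.8 0 100; 8.6 -2.1 11.8 0 100; 8.6 -2.1 11.8 0 100")

```text
time_s: 16.15
eef_pos: [501.9, -19.4, -4.4]
ee_rot: [0.001, -0.042, 0.999, -0.0]
force: [-0.9, -0.5, -0.4]
grip_width: 1.003
```

Request:
step_arm(plan="0 -0.05 0 0 100; 0 -0.1 0 0 100; 0 -0.1 0 0 100")

```text
time_s: 16.45
eef_pos: [501.4, -19.7, -5.2]
ee_rot: [0.0, -0.042, 0.999, 0.0]
force: [-0.0, 5.6, 4.4]
grip_width: 1.002
```

```bash
python3 -c "
from h import *
tob(-48,163,-7)"; python3 lip.py|head -3
```

```text
t 16.45 pos [501.4 -19.7  -5.2] yaw 94.83 F [-0.   5.6  4.4] tilt -1.0
to (np.float64(500.89063734304614), np.float64(-21.14190442858967), -7) shift cm [ 0.06 -0.14  0.18] twist -0.02
7543 x [-66.5  21.7] y [ 49.  108.9]
lip end: angle rel bay -14.71 y at 0 88.5
[[-58.0, 109.9000015258789], [-46.0, 100.69999694824219], [-34.0, 84.69999694824219], [2.0, 85.30000305175781], [14.0, 87.19999694824219]]Traceback (most recent call last):
  File "lip.py", line 21, in <module>
    k=ye&(sgn*X>60); print('yellow',sgn,k.sum(),'minY',np.percentile(Y[k],1).round(1),'X at ends',X[k].min().round(1),X[k].max().round(1),'Y max',Y[k].max().round(1))
                                                       ~~~~~~~~~~~~~^^^^^^^^
    return _quantile_unchecked(
        a, q, axis, out, overwrite_input, method, keepdims, weights)
    return _ureduce(a,
                    func=_quantile_ureduce_func,
    ...<5 lines>...
                    overwrite_input=overwrite_input,
                    method=method)
    r = func(a, **kwargs)
    result = _quantile(arr,
                       quantiles=q,
    ...<2 lines>...
                       out=out,
                       weights=wgt)
    slices_having_nans = np.isnan(arr[-1, ...])
                                  ~~~^^^^^^^^^
IndexError: index -1 is out of bounds for axis 0 with size 0
```

Request:
step_arm(plan="0 -0.05 0.05 0 100; 0 -0.1 0.1 0 100")

```text
time_s: 16.7
eef_pos: [501.4, -19.9, -6.0]
ee_rot: [0.0, -0.042, 0.999, 0.001]
force: [-1.1, 15.1, 11.7]
grip_width: 1.002
```

Request:
step_arm(plan="0 -0.05 0.05 0 100; 0 -0.1 0.05 0 100")

```text
time_s: 16.9
eef_pos: [501.4, -20.0, -6.2]
ee_rot: [0.0, -0.042, 0.999, 0.001]
force: [-1.1, 22.6, 14.0]
grip_width: 1.002
```

Request:
step_arm(plan="0 -0.05 0 0 100; 0 -0.05 0 0 100")

```text
time_s: 17.1
eef_pos: [501.3, -20.1, -6.2]
ee_rot: [0.0, -0.042, 0.999, 0.002]
force: [-1.6, 22.3, 15.3]
grip_width: 0.998
```

Request:
step_arm(plan="0 -0.05 -0.05 0 100; 0 -0.1 -0.1 0 100; 0 -0.1 -0.1 0 100")

```text
time_s: 17.4
eef_pos: [500.3, -21.3, -6.1]
ee_rot: [-0.001, -0.042, 0.999, 0.002]
force: [-3.0, 19.6, 9.4]
grip_width: 0.997
```

Request:
step_arm(plan="0 -0.05 -0.05 0 100; 0 -0.1 -0.05 0 100; 0 -0.1 -0.05 0 100")

```text
time_s: 17.7
eef_pos: [499.7, -22.0, -6.0]
ee_rot: [-0.002, -0.042, 0.999, 0.002]
force: [-4.5, 19.0, 6.2]
grip_width: 1.001
```

Request:
step_arm(plan="0 -0.05 0 0 100; 0 -0.1 0 0 100; 0 -0.1 0 0 100")

```text
time_s: 18.0
eef_pos: [499.5, -22.3, -5.9]
ee_rot: [-0.002, -0.042, 0.999, 0.003]
force: [-5.6, 24.7, 7.2]
grip_width: 0.999
```

Request:
step_arm(plan="0 -0.05 0 0 100; 0 -0.1 0 0 100; 0 -0.1 0 0 100")

```text
time_s: 18.3
eef_pos: [499.5, -22.3, -5.9]
ee_rot: [-0.003, -0.042, 0.999, 0.003]
force: [-4.5, 31.5, 10.7]
grip_width: 1.0
```

Request:
step_arm(plan="0 0.3 0 0 100; 0 1.5 0 0 100; 0 2.7 -3 0 100; -2 2.7 -7 0 100; -6 2.7 -11 0 100; -8.6 2.7 -12 0 100; -8.6 2.7 -12 0 100; -8.6 2.7 -12 0 100; -8.6 2.7 -12 0 100")

```text
time_s: 19.2
eef_pos: [584.0, 7.6, 113.3]
ee_rot: [-0.001, -0.042, 0.999, 0.0]
force: [0.0, -0.4, 0.2]
grip_width: 1.002
```

```bash
python3 lip.py; python3 -c "
from h import *
tob(0,200,330,90)"
```

```text
10390 x [-65.7  61.8] y [ 47.7 106.1]
lip end: angle rel bay -0.28 y at 0 105.6
[[-58.0, 105.69999694824219], [-46.0, 105.80000305175781], [-34.0, 106.19999694824219], [-22.0, 105.9000015258789], [-10.0, 105.69999694824219], [2.0, 105.5], [14.0, 105.19999694824219], [26.0, 105.69999694824219], [38.0, 104.80000305175781], [50.0, 105.5]]
left inner 56 yaw rel 1.76 x@60 -71.8 rms 1.62 Y 41.0 66.0
left outer 68 yaw rel -0.07 x@60 -85.7 rms 1.29 Y 20.0 66.0
right inner 17 yaw rel -0.04 x@60 73.8 rms 0.0 Y 50.0 65.0
base left 57 yaw rel -0.07 x@60 -66.1 rms 0.0 Y 56.0 99.0
base right 83 yaw rel 1.13 x@60 62.7 rms 1.77 Y 55.0 99.0
yellow -1 1188 minY 67.2 X at ends -106.2 -72.5 Y max 111.0
yellow 1 232 minY 66.4 X at ends 73.8 101.7 Y max 109.2
t 19.25 pos [584.1   7.5 113.4] yaw 94.81 F [0.7 0.2 0.6] tilt -1.0
to (np.float64(545.5905169143782), np.float64(19.783891425717286), 330) shift cm [  3.78   1.55 -21.65] twist -0.04
```

The base side is now parallel to the rail, within 0.1°. I'll give one last central push to seat it.

```bash
python3 -c "
from h import *
tob(-4,168,-6)"
```

```text
t 19.25 pos [584.1   7.5 113.4] yaw 94.81 F [0.7 0.2 0.6] tilt -1.0
to (np.float64(544.3103563795634), np.float64(-12.439720864109944), -6) shift cm [ 4.11 -1.66 11.95] twist -0.04
```

Request:
step_arm(plan="4.1 0 2 0 100; 4.1 -0.5 6 0 100; 4.1 -1 10 0 100; 4.1 -1.4 11.9 0 100; 4.1 -1.6 11.9 0 100; 4.1 -1.8 11.9 0 100; 4.1 -2 11.9 0 100; 4.1 -2.15 11.9 0 100; 4.1 -2.25 11.9 0 100; 4.1 -2.3 11.9 0 100")

```text
time_s: 20.25
eef_pos: [546.7, -18.4, -3.8]
ee_rot: [0.001, -0.042, 0.999, 0.0]
force: [-0.6, 7.6, 5.8]
grip_width: 0.999
```

Request:
step_arm(plan="0 -0.05 -0.02 0 100; 0 -0.1 -0.03 0 100; 0 -0.1 -0.03 0 100")

```text
time_s: 20.55
eef_pos: [546.6, -18.4, -3.7]
ee_rot: [0.001, -0.042, 0.999, 0.001]
force: [-0.3, 11.2, 4.3]
grip_width: 0.998
```

```bash
python3 -c "
from h import *
tob(0,168,-6)
s=readout.sense();print(bayframe(s['eef_pos'],0))"
```

```text
t 20.55 pos [546.6 -18.4  -3.7] yaw 94.84 F [-0.3 11.2  4.3] tilt -1.0
to (np.float64(548.2960342080777), np.float64(-12.101531202397496), -6) shift cm [-0.22  0.62  0.24] twist -0.01
[ -2.2 161.8  -4.8]
```

Request:
step_arm(plan="0 -0.1 0 0 100; 0 -0.2 0 0 100; 0 -0.2 0 0 100")

```text
time_s: 20.85
eef_pos: [546.6, -18.7, -3.6]
ee_rot: [0.0, -0.042, 0.999, 0.002]
force: [-0.2, 22.4, 8.0]
grip_width: 1.002
```

Request:
step_arm(plan="0 -0.1 -0.03 0 100; 0 -0.1 -0.03 0 100")

```text
time_s: 21.05
eef_pos: [546.5, -18.8, -3.5]
ee_rot: [0.0, -0.042, 0.999, 0.003]
force: [2.2, 28.4, 5.6]
grip_width: 0.996
```

It held at 28 N without moving, so the crate is home. Next I'll back off, rise, close the fingers and go over to the button.

Request:
step_arm(plan="0 0.3 0 0 100; 0 1.5 0 0 100; 0 3 -2 0 100; 0 4 -7 0 100; 0 4 -12 0 100; 0 4 -17 0 100; 0 4 -22 0 60; 0 4 -27 8 30; 0 4 -32 16 0; 0 4 -35.5 24 0")

```text
time_s: 22.05
eef_pos: [543.0, 17.3, 354.7]
ee_rot: [0.002, 0.169, 0.986, -0.0]
force: [-0.9, -0.3, 0.1]
grip_width: 0.331
```

```bash
python3 -c "
from h import *
tob(0,-122,355,0);s=readout.sense();print(s['joints'],s['grip_width'])"
```

```text
t 22.05 pos [543.   17.3 354.7] yaw 70.48 F [-0.9 -0.3  0.1] tilt -1.0
to (np.float64(572.8147846822293), np.float64(-301.0631737696875), 355) shift cm [-1.345e+01 -2.901e+01  1.000e-02] twist 65.63
[-1.83816016e-01  3.01635324e-01  1.19745242e+00 -2.26246733e-04
  1.63866441e+00 -1.41401772e+00] 0.33057717141139087
```

Request:
step_arm(plan="-1.8 -4 0 8 0; -3.6 -8 0 16 0; -5.4 -12 0 24 0; -7.2 -16 0 32 0; -9 -20 0 40 0; -10.8 -24 0 48 0; -12.6 -27.5 0 56 0; -13.4 -29 0 64 0; -13.4 -29 0 65.6 0; -13.4 -29 0 65.6 0")

```text
time_s: 23.05
eef_pos: [574.6, -300.3, 350.9]
ee_rot: [-0.0, 0.673, 0.739, 0.0]
force: [0.0, 0.8, 0.4]
grip_width: -0.005
```

```bash
python3 - <<'E'
from h import *
tob(0,-122,180,0)
p=P('wrist'); a,d=cams.capture('wrist'); C=cloud('wrist',d,p); cv2.imwrite('pics/w5.png',a[...,::-1])
h=cv2.cvtColor(a,cv2.COLOR_RGB2HSV)
m=(d>0)&(h[...,0]>45)&(h[...,0]<85)&(h[...,1]>120)&(C[...,2]>65)&(C[...,2]<95); print(m.sum(), C[m].mean(0) if m.any() else '')
for n in('scene','side'):
    a,d=cams.capture(n); C=cloud(n,d); h=cv2.cvtColor(a,cv2.COLOR_RGB2HSV); cv2.imwrite(f'pics/{n}7.png',a[...,::-1])
    q=(d>0)&(abs(C[...,0]-573)<40)&(abs(C[...,1]+301)<40)
    g=q&(h[...,0]>45)&(h[...,0]<85)&(h[...,1]>100)&(C[...,2]<95)&(C[...,2]>60); k=q&~g&(C[...,2]>64)&(C[...,2]<90)
    print(n,g.sum(),C[g].mean(0).round(1),np.percentile(C[g][:,2],[5,50,95]).round(1),'housing z',np.percentile(C[k][:,2],[10,50,95]).round(1))
crate()
E
```

```text
t 23.05 pos [ 574.6 -300.3  350.9] yaw 5.34 F [0.  0.8 0.4] tilt -1.0
to (np.float64(572.8147846822293), np.float64(-301.0631737696875), 180) shift cm [-0.07 -0.18 17.09] twist 0.49
361 [ 573.39107013 -300.12673913   81.27735165]
scene 125 [ 575.3 -300.8   81.1] [76.9 81.5 83.4] housing z [66.9 71.3 78.5]
side 194 [ 574.  -303.8   80.4] [71.7 81.8 85.1] housing z [64.3 69.8 74.9]
scene 1519 lid [ 562.4 -178.8] [130.  102.6] 4.6 bay frame [-0.   0.7 -0.3]
side 1059 lid [ 561.2 -182. ] [129.  103.9] 5.0 bay frame [-1.5 -2.3  0.2]
```

View pics/w5.png

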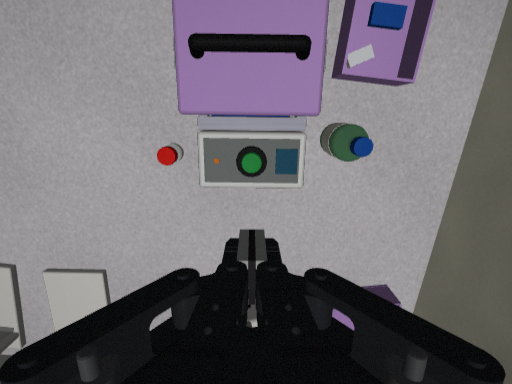

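The wrist view shows the button at (251,162), the crate lid above it and nothing in the way.

```bash
python3 - <<'E'
from h import *
R,t,*_=P('wrist'); print('wrist cam at',(-R.T@t).round(1),'axis',R[2].round(2), readout.sense()['joints'].round(2)); tob(0.5,-122,100,0)
E
```

```text
wrist cam at [ 566.8 -229.2  493.9] axis [ 0.03 -0.28 -0.96] [-0.66  0.58  0.8  -0.    1.76 -0.75]
t 23.3 pos [ 574.6 -300.   351.5] yaw 5.36 F [ 0.1  0.3 -0.2] tilt -1.0
to (np.float64(573.3129944107936), np.float64(-301.02090006197346), 100) shift cm [-0.08 -0.15 25.15] twist 0.51
```

The wrist camera stands 71 mm to the crate's side and would come down at the lid's edge, so I'll turn half way round first.

Request:
step_arm(plan="0 0 0 8.5 0; 0 0 0 17 0; 0 0 0 25.5 0; 0 0 0 34 0; 0 0 0 42.5 0; 0 0 0 51 0; 0 0 0 59.5 0; 0 0 0 68 0; 0 0 0 76.5 0; 0 0 0 85 0")

```text
time_s: 24.3
eef_pos: [574.6, -300.4, 351.2]
ee_rot: [0.0, 0.996, 0.087, 0.0]
force: [0.1, -0.0, 0.3]
grip_width: -0.001
```

Request:
step_arm(plan="0 0 0 8.5 0; 0 0 0 17 0; 0 0 0 25.5 0; 0 0 0 34 0; 0 0 0 42.5 0; 0 0 0 51 0; 0 0 0 59.5 0; 0 0 0 68 0; 0 0 0 76.5 0; 0 0 0 85 0")

```text
time_s: 25.3
eef_pos: [574.5, -300.4, 351.2]
ee_rot: [-0.0, 0.793, -0.609, 0.0]
force: [-0.3, -0.6, -0.4]
grip_width: 0.002
```

Request:
step_arm(plan="0 0 0 8.5 0; 0 0 0 10.5 0; 0 0 0 10.5 0")

```text
time_s: 25.6
eef_pos: [574.5, -300.5, 351.2]
ee_rot: [-0.0, 0.736, -0.677, 0.0]
force: [0.4, 0.7, -0.0]
grip_width: 0.001
```

```bash
python3 - <<'E'
from h import *
R,t,*_=P('wrist'); print('wrist cam at',(-R.T@t).round(1), readout.sense()['joints'].round(2)); to(573.8,-301,95,180+by)
E
```

```text
wrist cam at [ 579.4 -371.6  493.7] [-0.66  0.58  0.8   0.    1.76  2.4 ]
t 25.6 pos [ 574.5 -300.5  351.2] yaw -175.22 F [ 0.4  0.7 -0. ] tilt -1.0
to (573.8, -301, 95) shift cm [ 0.04  0.09 25.62] twist -0.07
```

Request:
step_arm(plan="0 0.1 4 0 0; 0 0.1 8 0 0; 0 0.1 12 0 0; 0 0.1 16 0 0; 0 0.1 20 0 0; 0 0.1 23 0 0; 0 0.1 25 0 0; 0 0.1 25.6 0 0; 0 0.1 25.6 0 0")

```text
time_s: 26.5
eef_pos: [573.5, -300.9, 94.8]
ee_rot: [0.0, 0.736, -0.677, -0.0]
force: [0.4, -0.1, -0.0]
grip_width: -0.002
```

Request:
step_arm(plan="0 0 0.4 0 0; 0 0 0.8 0 0; 0 0 1.1 0 0; 0 0 1.3 0 0; 0 0 1.5 0 0; 0 0 1.6 0 0")

```text
time_s: 27.1
eef_pos: [573.6, -301.2, 79.1]
ee_rot: [0.0, 0.736, -0.677, 0.0]
force: [-0.6, 1.2, 3.5]
grip_width: 0.003
```

Request:
step_arm(plan="0 0 0.2 0 0; 0 0 0.3 0 0; 0 0 0.4 0 0; 0 0 0.4 0 0")

```text
time_s: 27.5
eef_pos: [573.6, -301.2, 76.0]
ee_rot: [0.0, 0.736, -0.677, 0.0]
force: [-4.2, 2.7, 9.6]
grip_width: -0.003
```

Request:
step_arm(plan="0 0 0.1 0 0; 0 0 0.2 0 0; 0 0 0.2 0 0")

```text
time_s: 27.8
eef_pos: [573.7, -301.2, 75.8]
ee_rot: [0.0, 0.736, -0.677, 0.001]
force: [-7.8, 4.7, 22.7]
grip_width: 0.002
```

It bottomed out: 22.7 N at z = 75.8, 6 mm below the top. Releasing, then rising straight up.

Request:
step_arm(plan="0 0 -0.5 0 0; 0 0 -2 0 0; 0 0 -6 0 0; 0 0 -11 0 0; 0 0 -16 0 0; 0 0 -21 0 0; 0 0 -25 0 0; 0 0 -28 0 0; 0 0 -28 0 0")

```text
time_s: 28.7
eef_pos: [573.9, -301.4, 358.1]
ee_rot: [-0.0, 0.736, -0.677, 0.004]
force: [-0.7, 0.4, -0.3]
grip_width: -0.002
```

```bash
python3 - <<'E'
from h import *
crate(8); s=readout.sense(); print(s['eef_pos'],s['force'])
for n in('scene','side'):
    a,d=cams.capture(n); C=cloud(n,d); h=cv2.cvtColor(a,cv2.COLOR_RGB2HSV)
    g=(d>0)&(abs(C[...,0]-573)<25)&(abs(C[...,1]+301)<25)&(h[...,0]>45)&(h[...,0]<85)&(h[...,1]>100)&(C[...,2]<95)&(C[...,2]>60)
    print(n,'button z',np.percentile(C[g][:,2],[50,95]).round(1))
    for k in ['tub','spray_bottle','vial','wipes','stripper']:
        r=spotter.regions_of(n,k)
        if r: m=r[0]['pixels']&(d>0); print(' ',k,round(r[0]['conf'],2),np.median(C[m],0).round())
a,b=[cv2.imread(f'pics/{n}8.png') for n in('scene','side')]
cv2.imwrite('pics/v8.png',np.hstack([cv2.resize(a[150:350,50:250],(400,400),interpolation=cv2.INTER_CUBIC),cv2.resize(b[200:384,140:324],(400,400),interpolation=cv2.INTER_CUBIC)]))
E
```

```text
scene 1518 lid [ 561.3 -179. ] [132.2 102.7] 4.5 bay frame [-1.1  0.6 -0.3]
side 1080 lid [ 561.3 -181.6] [128.6 104.4] 4.2 bay frame [-1.3 -2.  -0.6]
[ 573.5071583  -301.08889383  352.86079543] [ 0.50190231 -0.59790109  0.08405434]
scene button z [81.7 83.5]
  tub 0.97 [743. -85.  19.]
  spray_bottle 0.91 [ 734. -259.   75.]
  vial 0.77 [ 445. -306.   49.]
  wipes 0.59 [631. 417.  94.]
  stripper 0.67 [411. 504.  10.]
side button z [81.8 85.1]
  tub 0.64 [748. -82.  13.]
  spray_bottle 0.71 [ 718. -273.   84.]
  vial 0.73 [ 442. -314.   49.]
  wipes 0.74 [616. 409. 106.]
  stripper 0.6 [411. 510.  10.]
```

View pics/v8.png

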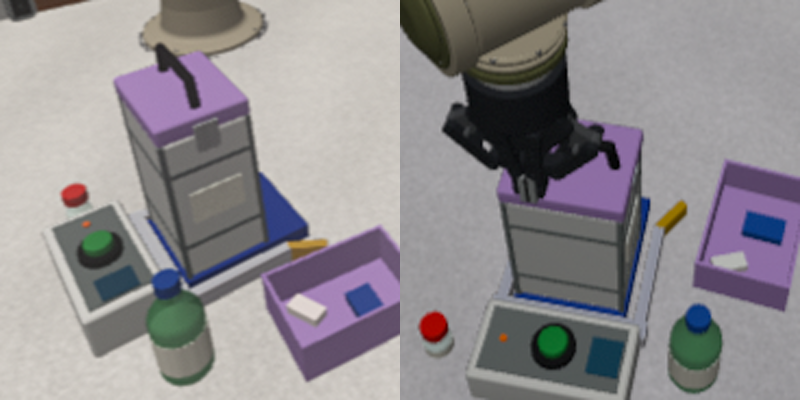

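The final picture shows the crate upright and flush in the bay, the button back up and the bystanders where they were.

```bash
python3 -c "
from h import *
print(workorder.finish_job())"
```

```text
the job is handed in; nothing more can be done
None
```

The crate is home against the end stop and square with it. The green button was then pressed right down and let go, and the job was handed in at about 29 s of the 64 s allowed.

- **Pushing:** I pushed only at the blue lip, with the back of one open finger, at about 15 N while sliding. At the stop the crate was first 1.5–1.8° off square, so I nudged the lip off-centre to square it. One of those nudges reached 41 N at the fingertip, about 46 N with the upward component. That is over the 40 N limit if the limit also covers the fingers rather than just the arm and gripper body.
- **Home and square:** The wrist camera showed the base's side edge parallel to the rail within 0.1°, and the lip's end face within about 0.3°. A last central push of 28 N did not move it. After the press the lid still read about 0.3–0.6° from the bay's angle. The two fixed cameras disagree by about 2.6 mm on the crate's position along the bay, one on each side of home, which is within the calibration.
- **Button:** It bottomed out at 6 mm of travel with 23 N, and afterwards its top was back at about z = 82 mm.
- **Bystanders:** All five read the same positions as at the start, within detection noise (up to 14 mm on the pliers, which were never near the arm). The handle was never touched. The arm was 353 mm above the bench and clear of everything when I handed in.

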